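Refill the gravity-feed pod rack

ROBOT

A 6-joint arm with a two-finger parallel gripper is mounted at the origin on a cart in front of the work surface, level with it; the furniture and walls round the work are solid. World frame = base frame: x ahead of the robot, y to its left, z up, the work surface at z = 0. Lengths are in m, angles in rad, forces in N, time in s.
With the tool pointing down it reaches from about 0.3 to 0.95 m from the base axis. Payload 3.1 kg.
Tool frame: the origin (TCP) lies at the very end of the fingers, on their centre line; the grasp point (between the pads) lies 19 mm behind it; z points along the fingers, y is the line along which they close (so a half turn about z gives the same grasp; the last joint's range is limited). The gripper opens to 85 mm and grips with 20 to 120 N. Pads are 22 mm wide; open, the fingers measure 114 mm over their backs; the gripper's body (76 mm by 85 mm) begins 54 mm behind the grasp point. The pads swing forward as they close: fully open they stand 13 mm farther back than shut.
Start: joints at [1.134, 0.308, 1.634, -0, 1.2, -0.07], TCP at [0.224, 0.583, 0.231] pointing down, gripper open.
Joint ranges: [-3.06, 3.06], [-0.79, 1.96], [0.05, 2.63], [-1.19, 4.34], [0.05, 2.64], [-2.94, 2.94]. Speed limits (rad/s): [2.79, 2.79, 3.14, 3.14, 3.14, 3.14].

INTERFACE

Orientations are given as a 3x3 rotation matrix whose columns are the frame's x, y, z axes.
In Python, from station import sensors, viewer, ctrl gives the robot as it stands. The module is installed in compiled form; this text tells all that it offers.
- The arm moves only by the tool send_rows, never from a script. Its argument "moves" is a list of rows, each a list of 7 numbers: the opening, from 0 (shut) to 1 (fully open), then the shift along the tool's x, y, z in mm, then the turn, a rotation vector about the tool's x, y, z in degrees. A call has 1 to 12 rows; each row shifts and turns the commanded pose from where the row before left it, along the tool's axes as they then stand; what a row does not reach is not made up. A row lasts 1/8 s, in which the tool goes at most 62.5 mm and 10.7 degrees, less where a joint would pass 70% of its speed; a pose out of reach is approached as far as the arm can. A call with a gripper value outside its range is refused whole. The fingers move at their own pace and stop on an object; "squeeze" is the grip in N (left out, the last holds). Time passes only in rows, so rows that do not move let the fingers close. It gives the time, the measured TCP pose, the force, the opening and the grip force at its end, in the units of the state.
- sensors.get_obs(): the state, without advancing time (a new reading comes with each control period).
- viewer.read_camera(name): name is "scene" or "top"; returns the picture (420x560x3 uint8, red, green, blue); there is no depth.
- viewer.camera_model(name): a dict with "K" (3x3 intrinsics, pixels), "view" (4x4, takes a point from world to camera coordinates). Camera axes: x right, y down, z forward; pixel columns grow to the right and rows downward; lengths in m; the calibration is good to about 2 mm. A picture is of the moment at which its call begins. camera_model takes no time and is no camera call.
- ctrl.sign_off(): hands the job in; it is judged then, once.
Trained networks look in the newest picture that a camera, given by its name, has taken for a name from the list of things; names that differ only in an ending like _2 or _b are one class to them, and where a whole thing is asked for, a point or a joint stands for the part that bears it (a point fixed in the world has none). Each returns a list of dicts, best first, with "score" (0 to 1); they miss things now and then, are a little off and sometimes report something else, mostly with a low value. They report only what shows in the picture. A call takes as long as a camera call. They do not tell look-alikes from the thing itself.
- viewer.find_in(camera, thing): "position" ([x, y, z] in m, in the coordinates of the camera as it stood for that picture, good to about 4 mm: the middle of the surface that is visible of it).
The state is a dict: "t": time; "q": joint angles; "dq": joint speeds; "joint_efforts": joint torques, N m; "position": TCP position; "ee_rot": TCP orientation; "ft_force": force on the tool from outside, world axes, zero at the start; "moment": the same for the moment, N m; "finger_gap": finger opening in m; "grip_force": force on a finger pad.
Only numpy, scipy, OpenCV 4.12 (cv2) and the standard library are available. Lean on these libraries where they do the work, as an engineer would, in place of code of your own. Each camera call takes 0.05 s, during which the arm holds its last target. There are 200 camera calls.

TASK

Refill the sloping pod rack: slide the two loose pods in from its upper end, rims under the lips and pull tabs pointing downhill like the pod already in it, so that they queue up behind that one, each touching the next with no gaps. Let go of them and leave everything else where it is.

Things in the scene. Friction and masses are not known exactly. Their poses are not given: they have to be found in the camera images.
- pod_a_mid (a point): One loose white pod, to be loaded: its centre, 19 mm above its underside. A sealed plastic portion pod, about 45 g, standing on its foil lid, 38 mm tall. Its body, a straight-sided block with rounded edges, is 34 mm long (pod x) and 36 mm wide (pod y). Grasp it across the 36 mm, fingertips about 15 mm above the underside so that they clear the rack's lips.
- pod_a: The same pod; origin at the centre of its underside, z up out of its body, x away from its pull tab. Round its underside runs a flat rim 46 mm long (x), 48 mm wide (y), 4 mm thick. The pull tab, 16 mm wide and 4 mm thick, sticks out 10 mm from the middle of the rim's edge at -x.
- pod_a_tab (a point): Outer end of that pod's pull tab: 33 mm from its centre toward its -x, 2 mm above its underside.
- pod_b_mid (a point): Other loose white pod, to be loaded: its centre, 19 mm above its underside. A sealed plastic portion pod, about 45 g, standing on its foil lid, 38 mm tall. Its body, a straight-sided block with rounded edges, is 34 mm long (pod x) and 36 mm wide (pod y). Grasp it across the 36 mm, fingertips about 15 mm above the underside so that they clear the rack's lips.
- pod_b: The same pod; origin at the centre of its underside, z up out of its body, x away from its pull tab. Round its underside runs a flat rim 46 mm long (x), 48 mm wide (y), 4 mm thick. The pull tab, 16 mm wide and 4 mm thick, sticks out 10 mm from the middle of the rim's edge at -x.
- pod_b_tab (a point): Outer end of that pod's pull tab: 33 mm from its centre toward its -x, 2 mm above its underside.
- pod_first_mid (a point): A pod like the others that already lies at the bottom of the rack, tab downhill: point at its centre, 19 mm above its underside.
- pod_first_tab (a point): Outer end of that first pod's pull tab, which pokes out through the notch in the rack's bottom stop.
- pod_first: The pod already in the rack; origin at the centre of its underside, x away from the tab.
- chute: Sloping chute of the fixed stainless gravity-feed rack (base 200 x 90 mm). Origin: on the chute floor, at its middle, at the bottom stop. x runs up the slope, 30 degrees to the level, away from the robot; y across; z square off the floor. The stop is 14 mm high with a 22 mm notch for the tab. Pods queue tab to rim, 56 mm apart: centres at about x = 23 (the first pod), 79 and 135 mm.
- chute_lip (a point): Point on the chute's middle line at x = 156 mm, 6.5 mm above the floor, the height of the lips' underside. The lips, 2 mm thick, run along both sides from x = 36 to 156 mm with an open slot 43 mm wide between them: rims slide under them, bodies stand up through the slot. Side walls are 51 mm apart inside. The lips' upper ends rise up to x = 169 mm, where they top out 12 mm above the floor.
- chute_tray (a point): Point on the chute floor's middle line at x = 196 mm, in the open loading tray above the lips (x = 169 to 215 mm), whose side guides, 8.5 mm high, flare out to about 66 mm apart. A pod set flat here, tab downhill, is in line with the lips. The floor is slippery: a pod let go slides down by itself till it meets the one before.
- small_bowl: Bystander: white bowl, 100 mm wide, 48 mm high; origin at the centre of its underside.
- spice_jar: Bystander: glass spice jar, 44 mm wide, 109 mm high; origin at the centre of its underside.
- cap_jar: Bystander: jar with a red cap, 59 mm wide, 86 mm high; origin at the centre of its underside.
- side_dish: Bystander: small square white porcelain dish with a ring lug, 96x118x13 mm; origin at the centre of its underside.
- spoon: Bystander: steel spoon lying flat, 199x41x16 mm; origin at the centre of its underside.
- shears: Bystander: blue-handled scissors lying flat, 87x199x9 mm; origin at the centre of its underside.
There are look-alikes about, which are no part of the job. What is shaped like the pod_a but green is not meant.

How it is judged:
By the outcome, as a careful person would: the job done as asked, in the order asked, and still so for the second after the job is handed in, with the robot touching nothing.
It also fails if it takes over 66 s, if anything falls off the work surface, if the arm or the gripper's body presses on something with over 40 N, if the wrist force passes 120 N, or if a joint passes its speed limit or range.

## Working session

There is one attempt and no reset: what is moved stays moved. The work goes in short steps, Python scripts to look and compute and a tool call to move; the robot and the scene stay as the last step left them, time stands still between calls to the robot, and variables do not carry over. Pictures are saved under pics/ and viewed, at most 10 in all, crops included, and the job is handed in when it is done.

Besides the shell and the picture viewer there is one more tool, called after "Call:" by a JSON object that holds its "api" and its "payload". send_rows: Moves the arm, as the interface text tells. Its arguments: {"type":"object","properties":{"moves":{"type":"array"},"squeeze":{"type":"number"}},"required":["moves"]}

```bash
mkdir -p pics; cat > h.py <<'E'
import numpy as np, cv2
from station import sensors, viewer, ctrl
def snap(cam,name):
    im=viewer.read_camera(cam); cv2.imwrite(f'pics/{name}.png',im[:,:,::-1]); return im
def w(cam,p):
    V=np.array(viewer.camera_model(cam)['view']); return (np.linalg.inv(V)@np.r_[p,1])[:3]
def px(cam,P):
    m=viewer.camera_model(cam); c=(np.array(m['view'])@np.r_[P,1])[:3]; u=np.array(m['K'])@c; return u[:2]/u[2]
def ray(cam,uv,z):
    m=viewer.camera_model(cam); Vi=np.linalg.inv(np.array(m['view']))
    d=Vi[:3,:3]@np.linalg.inv(np.array(m['K']))@np.r_[uv,1]; o=Vi[:3,3]; return o+d*(z-o[2])/d[2]
def find(cam,n,k=5):
    for r in viewer.find_in(cam,n)[:k]:
        P=w(cam,r['position']); print(cam,n,round(r['score'],2),P.round(4),px(cam,P).round())
E
python3 - <<'E'
from h import *
np.set_printoptions(suppress=True)
for c in ('scene','top'):
    snap(c,c+'0'); 
    for n in ('pod_a','pod_a_tab','pod_first','pod_first_tab','chute','chute_lip','chute_tray'): find(c,n)
print(sensors.get_obs()); print(np.linalg.inv(viewer.camera_model('top')['view'])[:3].round(3),np.linalg.inv(viewer.camera_model('scene')['view'])[:3].round(3))
E
```

```text
scene pod_a 0.83 [ 0.4241 -0.3114  0.0255] [334. 300.]
scene pod_a 0.82 [ 0.4164 -0.1966  0.0238] [292. 280.]
scene pod_a 0.81 [0.4353 0.2416 0.0231] [177. 206.]
scene pod_a_tab 0.95 [ 0.4243 -0.3146  0.0253] [335. 301.]
scene pod_a_tab 0.91 [ 0.4216 -0.1933  0.0255] [293. 278.]
scene pod_a_tab 0.73 [0.5346 0.323  0.0066] [183. 184.]
scene pod_first 0.6 [ 0.4783 -0.0252  0.0672] [254. 225.]
scene pod_first_tab 0.62 [ 0.4704 -0.0255  0.0647] [252. 227.]
scene chute 0.73 [0.5741 0.0103 0.1003] [265. 192.]
scene chute_lip 0.6 [0.5737 0.0115 0.1015] [264. 192.]
scene chute_tray 0.69 [0.5701 0.0095 0.0992] [264. 194.]
top pod_a 0.75 [ 0.4205 -0.1899  0.0216] [319. 240.]
top pod_a 0.73 [0.4409 0.244  0.031 ] [178. 237.]
top pod_a 0.25 [ 0.4116 -0.5349  0.0083] [429. 240.]
top pod_a_tab 0.73 [ 0.4282 -0.3084  0.0276] [357. 236.]
top pod_a_tab 0.57 [ 0.4252 -0.1871  0.0274] [318. 238.]
top pod_first 0.47 [ 0.4837 -0.0166  0.073 ] [261. 220.]
top pod_first_tab 0.56 [ 0.4831 -0.0213  0.0756] [263. 220.]
top chute 0.85 [0.5819 0.0122 0.1096] [250. 187.]
top chute_lip 0.95 [0.5806 0.0094 0.1028]
[... 264 characters left out ...]
0.00005087]), 'joint_efforts': array([ -0.00047349, -41.52177572, -27.70649672,  -0.0001131 ,
         0.00061843,  -0.0000044 ]), 'position': array([0.22417104, 0.58343831, 0.23130917]), 'ee_rot': array([[-0.93347624,  0.35863926,  0.00000911],
       [ 0.35863926,  0.93347624,  0.00005074],
       [ 0.00000969,  0.00005063, -1.        ]]), 'ft_force': array([0.03686478, 0.07841107, 0.29495229]), 'moment': array([ 0.02160666,  0.03677769, -0.03360516]), 'grip_force': 0.0, 'finger_gap': 0.08535095577395879}
[[-0.027 -0.997  0.078  0.431]
 [-1.     0.028  0.012 -0.095]
 [-0.014 -0.077 -0.997  1.421]] [[ 0.577 -0.549  0.605 -0.078]
 [-0.816 -0.405  0.412 -0.509]
 [ 0.019 -0.731 -0.682  0.805]]
```

View pics/scene0.png

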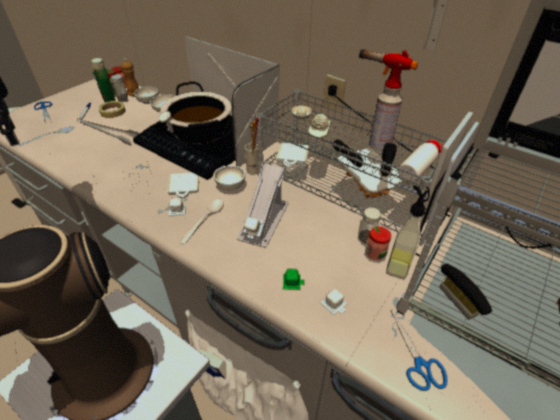

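View pics/top0.png

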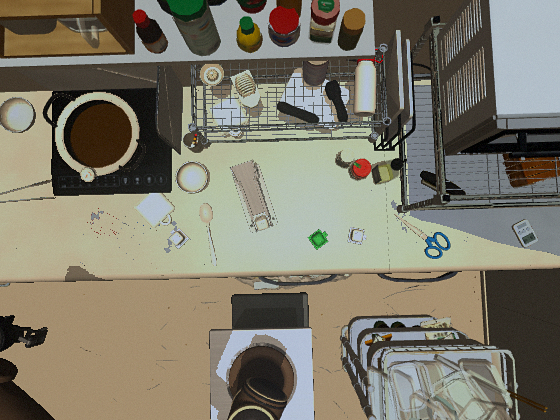

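Top: chute about (252,195), white pods near (177,238) and (356,236), and the green decoy at (318,239). I'll zoom in on these.

```bash
python3 - <<'E'
from h import *
t=cv2.imread('pics/top0.png'); s=cv2.imread('pics/scene0.png')
def c(im,x,y,n,z): return cv2.resize(im[y-n:y+n,x-n:x+n],(z,z),interpolation=cv2.INTER_CUBIC)
a=np.hstack([c(t,178,237,16,266),c(t,356,236,16,266),c(t,252,195,44,266)])
b=np.hstack([c(s,177,206,16,266),c(s,335,300,16,266),c(s,263,206,44,266)])
cv2.imwrite('pics/crops.png',np.vstack([a,b]))
E
```

```text
(no output)
```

View pics/crops.png

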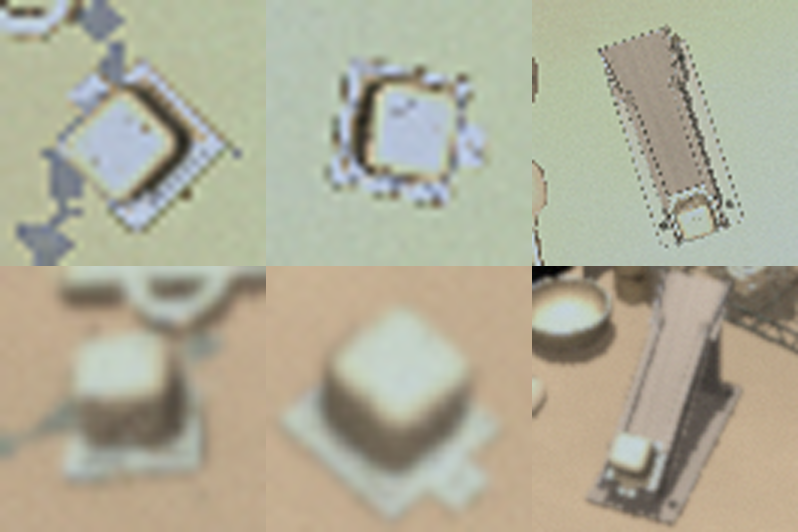

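```bash
python3 - <<'E'
from h import *
t=cv2.imread('pics/top0.png'); s=cv2.imread('pics/scene0.png')
def c(im,x,y):
    o=cv2.resize(im[y:y+90,x:x+60],(400,600),interpolation=cv2.INTER_CUBIC)
    for k in range(0,60,10): cv2.putText(o,str(x+k),(int(k*6.667),10),0,.35,(0,0,255),1); cv2.line(o,(int(k*6.667),0),(int(k*6.667),600),(0,0,255) ,1) if k%20==0 else 0
    for k in range(10,90,10): cv2.putText(o,str(y+k),(0,int(k*6.667)),0,.35,(255,0,0),1); cv2.line(o,(0,int(k*6.667)),(400,int(k*6.667)),(255,0,0),1) if k%20==0 else 0
    return o
cv2.imwrite('pics/chute.png',np.hstack([c(t,222,150),c(s,238,160)]))
E
```

```text
(no output)
```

View pics/chute.png

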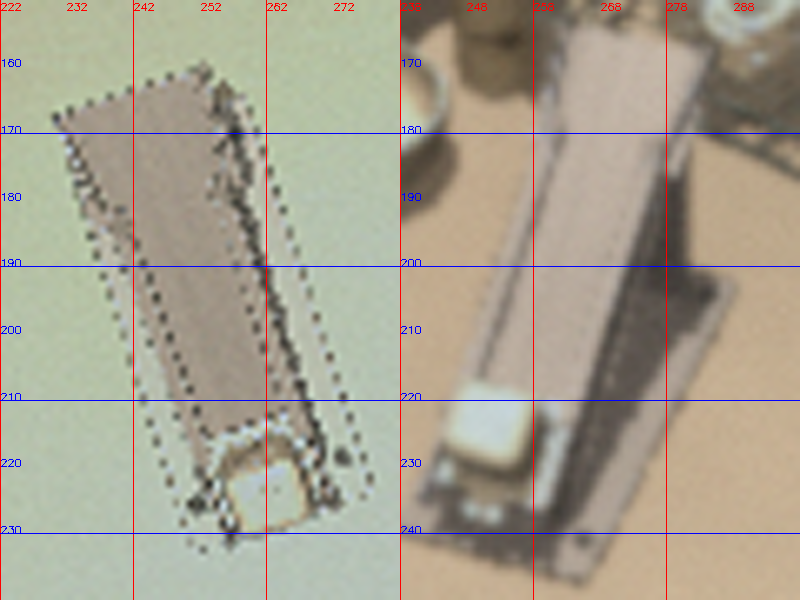

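```bash
cat > fit.py <<'E'
from h import *
from scipy.optimize import least_squares
np.set_printoptions(suppress=True,precision=4)
c,s=np.cos(np.pi/6),np.sin(np.pi/6)
def chute(p,q):
    X,Y,Z,a=p[:4]; q=np.array(q)/1000
    l=np.array([q[0]*c-q[2]*s,q[1],q[0]*s+q[2]*c])
    return np.array([X+l[0]*np.cos(a)-l[1]*np.sin(a),Y+l[0]*np.sin(a)+l[1]*np.cos(a),Z+l[2]])
def base(p,u,v):
    X,Y,Z,a=p[:4]; u+=p[4]; return np.array([X+u*np.cos(a)-v*np.sin(a),Y+u*np.sin(a)+v*np.cos(a),.002])
O=[('top',lambda p:chute(p,(215,34,p[5]*1000)),(230.7,167.7)),('top',lambda p:chute(p,(215,-34,p[5]*1000)),(252.7,160.8)),
('scene',lambda p:chute(p,(215,34,p[5]*1000)),(263.8,163.8)),('scene',lambda p:chute(p,(215,-34,p[5]*1000)),(284.8,167.2)),
('top',lambda p:chute(p,(23,0,38)),(262.2,224.5)),('scene',lambda p:chute(p,(23,0,38)),(251.9,222.7)),
('top',lambda p:base(p,0,-.045),(277.8,222)),('top',lambda p:base(p,0,.045),(252.7,232.5)),('top',lambda p:base(p,.2,-.045),(260,166.5)),
('scene',lambda p:base(p,0,-.045),(265.3,247.4)),('scene',lambda p:base(p,.2,-.045),(288.25,202.75))]
if __name__=='__main__':
    f=lambda p:np.concatenate([px(k,g(p))-m for k,g,m in O])
    r=least_squares(f,[.46,-.03,.03,.25,0,.004],loss='soft_l1')
    print(r.x,np.degrees(r.x[3])); print(r.fun.reshape(-1,2).round(1))
    for q in ((23,0,19),(79,0,0),(196,0,0)): print(q,chute(r.x,q))
    # pods: overlay fits
    for nm,t0 in (('A',(178.5,238.4)),('B',(356.1,235.9))): print(nm,ray('top',t0,.002))
E
python3 fit.py
```

```text
[ 0.4702 -0.0213  0.0315  0.2912 -0.0079  0.0076] 16.68171764664728
[[-0.2 -0.3]
 [ 0.3 -0.8]
 [-0.9 -1.1]
 [ 0.2  0.3]
 [ 0.5 -0. ]
 [-0.9  1. ]
 [ 0.6  1.3]
 [-1.4 -0.2]
 [-1.1 -2.7]
 [ 0.6  1. ]
 [ 0.2  0.6]]
(23, 0, 19) [ 0.4802 -0.0183  0.0595]
(79, 0, 0) [ 0.5357 -0.0017  0.071 ]
(196, 0, 0) [0.6328 0.0274 0.1295]
A [0.4368 0.2501 0.002 ]
B [ 0.4294 -0.3095  0.002 ]
```

```bash
cat > plan.py <<'E'
from h import *
from scipy.spatial.transform import Rotation as Ro
np.set_printoptions(suppress=True,precision=2)
def down(yawy):
    y=np.array([np.cos(yawy),np.sin(yawy),0]); z=np.array([0,0,-1.]); return np.c_[np.cross(y,z),y,z]
def plan(R,p,msg=''):
    o=sensors.get_obs(); R0,p0=np.array(o['ee_rot']),np.array(o['position'])
    rv=Ro.from_matrix(R0.T@R).as_rotvec(degrees=True)
    print(msg,'rot first(tool):',rv,'then shift:',R.T@(np.array(p)-p0)*1000,'| now',p0*1000,'t',round(o['t'],2))
E
python3 - <<'E'
from plan import *
R=down(np.radians(-45)); plan(R,[.437,.2485,.14])
E
```

```text
rot first(tool): [  0.    -0.   113.98] then shift: [-86.34 387.33  91.31] | now [224.17 583.44 231.31] t 0.8
```

Call:
{"api": "send_rows", "payload": {"moves": [[1,0,0,0,0,0,9.5],[1,0,0,0,0,0,9.5],[1,0,0,0,0,0,9.5],[1,0,0,0,0,0,9.5],[1,0,0,0,0,0,9.5],[1,0,0,0,0,0,9.5],[1,0,0,0,0,0,9.5],[1,0,0,0,0,0,9.5],[1,0,0,0,0,0,9.5],[1,0,0,0,0,0,9.5],[1,0,0,0,0,0,9.5],[1,0,0,0,0,0,9.5]], "squeeze": 30}}

```text
t: 2.3
position: [0.2242, 0.5834, 0.2313]
ee_rot: [[0.711, 0.703, 0.0], [0.703, -0.711, 0.0], [0.0, 0.0, -1.0]]
ft_force: [-0.2, -0.5, -0.4]
finger_gap: 0.0856
grip_force: 0.0
```

Call:
{"api": "send_rows", "payload": {"moves": [[1,-11,48.5,11.5,0,0,0],[1,-11,48.5,11.5,0,0,0],[1,-11,48.5,11.5,0,0,0],[1,-11,48.5,11.5,0,0,0],[1,-11,48.5,11.5,0,0,0],[1,-11,48.5,11.5,0,0,0],[1,-11,48.5,11.5,0,0,0],[1,-10,48,11.5,0,0,0],[1,0,0,0,0,0,0]]}}

```text
t: 3.42
position: [0.4375, 0.2452, 0.1386]
ee_rot: [[0.711, 0.703, -0.001], [0.703, -0.711, -0.001], [-0.001, 0.0, -1.0]]
ft_force: [-0.3, 0.7, -0.6]
finger_gap: 0.0853
grip_force: 0.0
```

```bash
python3 - <<'E'
from plan import *
plan(down(np.radians(-45)),[.437,.2485,.014])
def box(p,yaw,z0,z1,l,wd,dx=0):
    a=np.radians(yaw); P=[(l/2,wd/2),(l/2,-wd/2),(-l/2,-wd/2),(-l/2,wd/2)]
    return [[(p[0]+(x+dx)*np.cos(a)-y*np.sin(a),p[1]+(x+dx)*np.sin(a)+y*np.cos(a),z) for x,y in P] for z in (z0,z1)]
tiles=[]
for cam in ('top','scene'):
    im=cv2.imread(f'pics/{cam}0.png')
    for p,yaw in (((.437,.2485),-135),((.4285,-.3095),79)):
        u,v=px(cam,(*p,.015)).astype(int); n=16; S=300/32
        t=cv2.resize(im[v-n:v+n,u-n:u+n],(300,300),interpolation=cv2.INTER_CUBIC)
        for (b,col) in ((box(p,yaw,0,.004,.046,.048),(0,0,255)),(box(p,yaw,0,.038,.034,.036)[1:],(255,0,0)),(box(p,yaw,0,.004,.01,.016,-.028)[1:],(0,160,0))):
            for f in b: cv2.polylines(t,[np.array([(px(cam,q)+.5-(u-n,v-n))*S for q in f]).astype(int)],True,col,1)
        tiles.append(t)
cv2.imwrite('pics/ov.png',np.vstack([np.hstack(tiles[:2]),np.hstack(tiles[2:])]))
E
```

```text
rot first(tool): [ 0.    0.08 -0.3 ] then shift: [  1.98  -2.73 124.6 ] | now [437.53 245.17 138.6 ] t 3.42
```

View pics/ov.png

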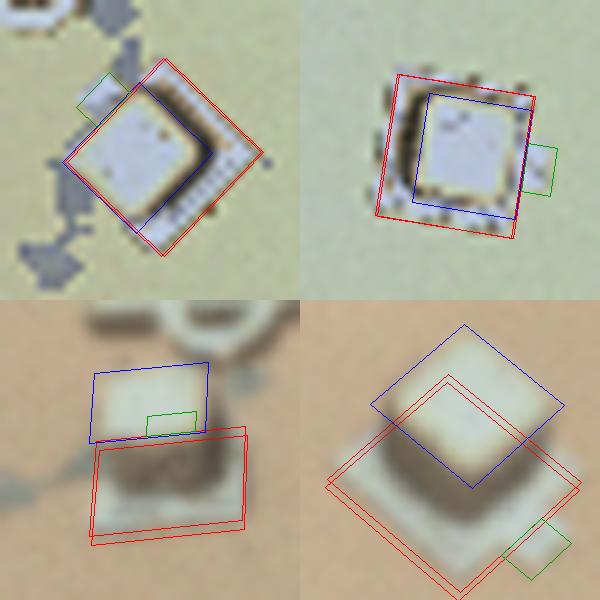

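Call:
{"api": "send_rows", "payload": {"moves": [[1,2,-2.7,40,0,0,0],[1,0,0,40,0,0,0],[1,0,0,30,0,0,0],[1,0,0,14.5,0,0,0],[0.3,0,0,0,0,0,0],[0.3,0,0,0,0,0,0],[0.3,0,0,0,0,0,0],[0.3,0,0,0,0,0,0],[0.3,0,0,0,0,0,0],[0.3,0,0,0,0,0,0]]}}

```text
t: 4.68
position: [0.4376, 0.252, 0.0163]
ee_rot: [[0.707, 0.707, 0.003], [0.707, -0.707, 0.002], [0.003, 0.001, -1.0]]
ft_force: [-1.0, 0.9, 6.4]
finger_gap: 0.0354
grip_force: 31.6
```

Call:
{"api": "send_rows", "payload": {"moves": [[0.3,0,0,-40,0,0,0],[0.3,0,0,-50,0,0,0],[0.3,0,0,-50,0,0,0],[0.3,0,0,-50,0,0,0],[0.3,0,0,-40,0,0,0],[0.3,0,0,0,0,0,0]]}}

```text
t: 5.42
position: [0.4384, 0.2522, 0.249]
ee_rot: [[0.707, 0.707, 0.008], [0.707, -0.707, 0.004], [0.008, 0.003, -1.0]]
ft_force: [-0.7, -0.4, -1.0]
finger_gap: 0.0354
grip_force: 30.8
```

```bash
cat >> plan.py <<'E'
from fit import chute
CP=[.4702,-.0213,.0315,.2912]
np.set_printoptions(suppress=True,precision=2)
def Rc(sgn):
    o=chute(CP,(0,0,0)); X,Y,Z=[(chute(CP,e)-o)*1000 for e in np.eye(3)]
    return np.c_[-sgn*X,sgn*Y,-Z]
E
python3 - <<'E'
from plan import *
snap('scene','g1')
print(Rc(1)); plan(down(np.radians(106.68)),[0,0,0]); plan(Rc(1),chute(CP,(197,0,57)))
Rd=down(np.radians(106.68)); print(Ro.from_matrix(Rd.T@Rc(1)).as_rotvec(degrees=True))
E
```

```text
[[-0.83 -0.29  0.48]
 [-0.25  0.96  0.14]
 [-0.5   0.   -0.87]]
 rot first(tool): [   0.28    0.03 -151.7 ] then shift: [ 490.58 -115.47  246.32] | now [436.79 251.42 246.32] t 5.47
 rot first(tool): [ -39.17   -9.91 -147.24] then shift: [ -49.49 -270.83  105.89] | now [436.79 251.42 246.32] t 5.47
[ -0. -30.  -0.]
```

View pics/g1.png

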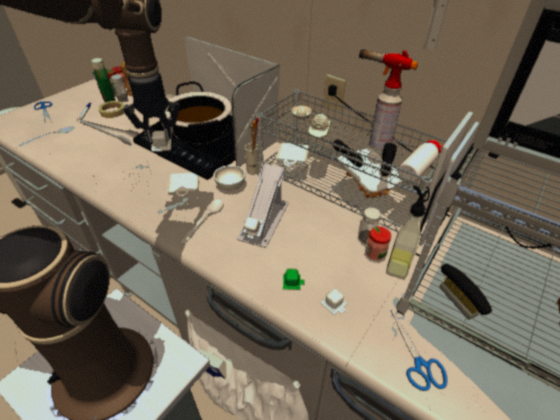

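Call:
{"api": "send_rows", "payload": {"moves": [[0.3,0,0,0,0,0,-9.7],[0.3,0,0,0,0,0,-9.7],[0.3,0,0,0,0,0,-9.7],[0.3,0,0,0,0,0,-9.7],[0.3,0,0,0,0,0,-9.7],[0.3,0,0,0,0,0,-9.7],[0.3,0,0,0,0,0,-9.7],[0.3,0,0,0,0,0,-9.7],[0.3,0,0,0,0,0,-9.7],[0.3,0,0,0,0,0,-9.7],[0.3,0,0,0,0,0,-9.7],[0.3,0,0,0,0,0,-9.7]]}}

```text
t: 6.98
position: [0.4343, 0.2503, 0.2419]
ee_rot: [[-0.949, 0.314, -0.005], [0.314, 0.949, -0.002], [0.004, -0.004, -1.0]]
ft_force: [0.2, 0.4, -0.2]
finger_gap: 0.0354
grip_force: 30.8
```

Call:
{"api": "send_rows", "payload": {"moves": [[0.3,0,0,0,0,0,-9],[0.3,0,0,0,0,0,-9],[0.3,0,0,0,0,0,-9],[0.3,0,0,0,0,0,-8.3],[0.3,0,0,0,0,-7.5,0],[0.3,0,0,0,0,-7.5,0],[0.3,0,0,0,0,-7.5,0],[0.3,0,0,0,0,-7.5,0],[0.3,0,0,0,0,0,0]]}}

```text
t: 8.1
position: [0.4315, 0.2491, 0.2395]
ee_rot: [[-0.834, -0.288, 0.471], [-0.252, 0.958, 0.14], [-0.491, -0.002, -0.871]]
ft_force: [0.8, -0.2, -1.6]
finger_gap: 0.0357
grip_force: 30.8
```

Call:
{"api": "send_rows", "payload": {"moves": [[0.3,-8,-45,0,0,0,0],[0.3,-8,-45,0,0,0,0],[0.3,-8,-45,0,0,0,0],[0.3,-8,-45,0,0,0,0],[0.3,-8,-45,0,0,0,0],[0.3,-9,-46,0,0,0,0],[0.3,0,0,0,0,0,0]]}}

```text
t: 8.98
position: [0.5572, 0.0003, 0.2701]
ee_rot: [[-0.83, -0.283, 0.48], [-0.245, 0.959, 0.142], [-0.5, 0.0, -0.866]]
ft_force: [-0.3, -0.5, 0.3]
finger_gap: 0.0358
grip_force: 30.8
```

```bash
python3 - <<'E'
from plan import *
plan(Rc(1),chute(CP,(198,0,57)))
E
```

```text
rot first(tool): [-0.13  0.03 -0.23] then shift: [ -1.19   4.33 104.84] | now [557.19   0.26 270.06] t 8.97
```

Call:
{"api": "send_rows", "payload": {"moves": [[0.3,-1,4.3,35,0,0,0],[0.3,0,0,40,0,0,0],[0.3,0,0,30,0,0,0],[0.3,0,0,0,0,0,0],[0.3,0,0,0,0,0,0]]}}

```text
t: 9.6
position: [0.6045, 0.0238, 0.1791]
ee_rot: [[-0.83, -0.288, 0.478], [-0.249, 0.958, 0.144], [-0.5, 0.001, -0.866]]
ft_force: [0.4, 0.1, -0.5]
finger_gap: 0.0357
grip_force: 30.7
```

```bash
python3 - <<'E'
from plan import *
plan(Rc(1),chute(CP,(198,0,17)))
a,b=snap('top','x'),snap('scene','y')
a=cv2.imread('pics/x.png')[140:230,210:300]; b=cv2.imread('pics/y.png')[110:245,205:315]
cv2.imwrite('pics/hov.png',np.hstack([cv2.resize(a,(400,400),interpolation=3),cv2.resize(b,(400,400),interpolation=3)]))
for c in('top','scene'): find(c,'pod_a')
E
```

```text
rot first(tool): [ 0.06 -0.02  0.03] then shift: [-1.59 -4.61 40.02] | now [604.5   23.76 179.09] t 9.6
top pod_a 0.65 [ 0.43 -0.31  0.03] [357. 235.]
top pod_a 0.56 [ 0.42 -0.19  0.02] [318. 239.]
top pod_a 0.54 [0.61 0.03 0.2 ] [242. 173.]
scene pod_a 0.86 [ 0.42 -0.2   0.02] [293. 280.]
scene pod_a 0.72 [ 0.42 -0.31  0.02] [333. 303.]
scene pod_a 0.57 [0.59 0.02 0.18] [266. 167.]
scene pod_a 0.3 [ 0.41 -0.55  0.01] [425. 366.]
```

View pics/hov.png

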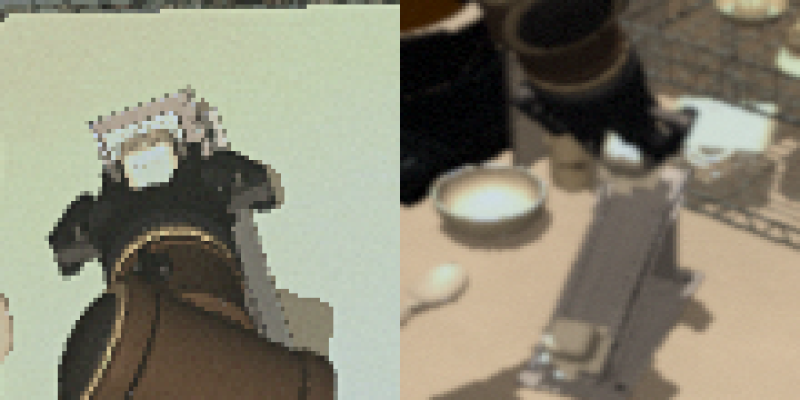

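The pod hovers over the tray. I'll check the lateral alignment numerically.

```bash
python3 - <<'E'
from plan import *
o=sensors.get_obs(); R=np.array(o['ee_rot']); p=np.array(o['position']); print(o['t'],p*1000)
f=lambda P:(px('top',P)-(210,140)+.5)*400/90
for q in ((-.023,.024,.0145),(-.023,-.024,.0145),(.017,.018,-.022),(.017,-.018,-.022),(-.017,.018,-.022),(-.017,-.018,-.022)): print('rim/top',f(p+R@np.array(q)))
for q in ((215,34,8),(215,-34,8)): print('tray',f(chute(CP,q)))
g=lambda P:(px('scene',P)-(205,110)+.5)*[400/110,400/135]
for q in ((215,34,8),(215,-34,8)): print('tray',g(chute(CP,q)))
b=cv2.imread('pics/x.png')[150:190,220:270]
cv2.imwrite('pics/z.png',cv2.resize(b,(800,600*800//750),interpolation=cv2.INTER_CUBIC)[:600])
E
```

```text
9.8 [604.94  23.09 180.46]
rim/top [102.29 132.57]
rim/top [174.92 108.69]
rim/top [135.17 207.02]
rim/top [190.33 188.86]
rim/top [117.51 158.58]
rim/top [173.33 140.22]
tray [ 93.35 124.13]
tray [193.5   91.23]
tray [212.37 157.55]
tray [292.46 171.71]
```

View pics/z.png

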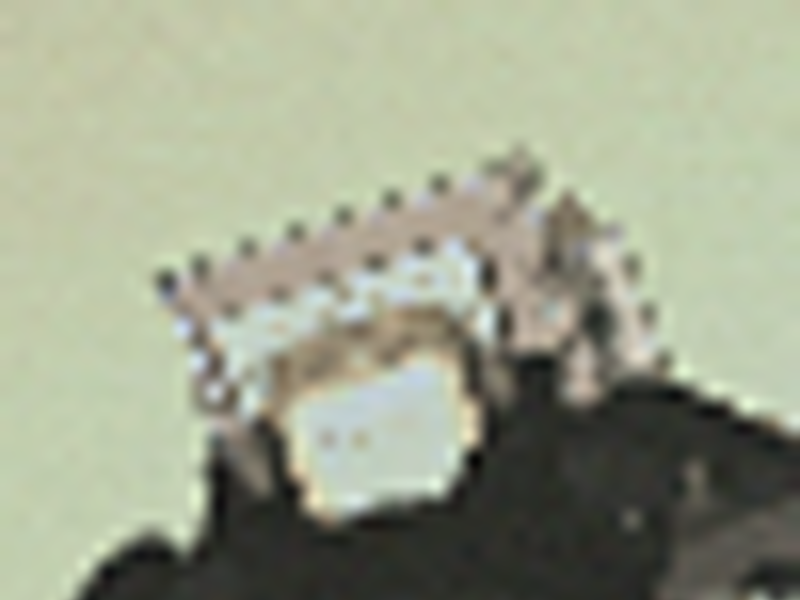

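Call:
{"api": "send_rows", "payload": {"moves": [[0.3,2,-1.5,15,0,0,0],[0.3,0,0,12,0,0,0],[0.3,0,0,6,0,0,0],[0.3,0,0,0,0,0,0],[0.3,0,0,0,0,0,0]]}}

```text
t: 10.42
position: [0.6191, 0.026, 0.1492]
ee_rot: [[-0.83, -0.287, 0.479], [-0.249, 0.958, 0.144], [-0.5, 0.0, -0.866]]
ft_force: [0.6, -0.4, -0.0]
finger_gap: 0.0352
grip_force: 30.8
```

Call:
{"api": "send_rows", "payload": {"moves": [[0.3,0,0,2,0,0,0],[0.3,0,0,1.5,0,0,0],[0.3,0,0,0,0,0,0]]}}

```text
t: 10.8
position: [0.6207, 0.0265, 0.1463]
ee_rot: [[-0.83, -0.287, 0.479], [-0.249, 0.958, 0.144], [-0.5, -0.0, -0.866]]
ft_force: [-0.2, -1.2, -0.5]
finger_gap: 0.0355
grip_force: 30.8
```

Call:
{"api": "send_rows", "payload": {"moves": [[0.3,0,0,1,0,0,0],[0.3,0,0,1,0,0,0],[0.3,0,0,0,0,0,0]]}}

```text
t: 11.18
position: [0.6215, 0.0267, 0.145]
ee_rot: [[-0.829, -0.287, 0.479], [-0.249, 0.958, 0.144], [-0.5, -0.0, -0.866]]
ft_force: [-4.2, -1.3, 4.9]
finger_gap: 0.0353
grip_force: 31.6
```

```bash
python3 - <<'E'
from plan import *
plan(Rc(1),chute(CP,(196,0,16.5)));print(sensors.get_obs()['ft_force'])
E
```

```text
rot first(tool): [0.01 0.   0.02] then shift: [-1.79 -2.57  2.39] | now [621.52  26.74 144.96] t 11.18
[-4.22 -1.33  4.93]
```

Call:
{"api": "send_rows", "payload": {"moves": [[0.3,0,0,-0.7,0,0,0],[0.3,4,0,0,0,0,0],[0.3,4,0,0,0,0,0],[0.3,4,0,0,0,0,0],[0.3,0,0,0,0,0,0]]}}

```text
t: 11.8
position: [0.6107, 0.0237, 0.1386]
ee_rot: [[-0.83, -0.287, 0.478], [-0.248, 0.958, 0.144], [-0.499, 0.0, -0.866]]
ft_force: [-0.4, 0.5, -1.2]
finger_gap: 0.0356
grip_force: 30.8
```

Call:
{"api": "send_rows", "payload": {"moves": [[0.7,0,0,0,0,0,0],[0.7,0,0,0,0,0,0],[0.7,0,0,0,0,0,0],[0.7,0,0,0,0,0,0],[0.7,0,0,-40,0,0,0],[0.7,0,0,-50,0,0,0],[0.7,0,-20,-50,0,0,0],[1,0,-50,-20,0,0,0],[1,0,-50,0,0,0,0],[1,0,-50,0,0,0,0],[1,0,-50,0,0,0,0],[1,0,0,0,0,0,0]]}}

```text
t: 13.3
position: [0.5987, -0.2137, 0.2778]
ee_rot: [[-0.83, -0.283, 0.48], [-0.246, 0.959, 0.14], [-0.5, -0.001, -0.866]]
ft_force: [-0.1, 0.0, -0.2]
finger_gap: 0.0852
grip_force: 0.0
```

```bash
python3 - <<'E'
from plan import *
snap('top','x2'),snap('scene','y2')
a=cv2.imread('pics/x2.png')[150:240,210:300]; b=cv2.imread('pics/y2.png')[155:245,220:310]
cv2.imwrite('pics/r1.png',np.hstack([cv2.resize(a,(400,400),interpolation=2),cv2.resize(b,(400,400),interpolation=2)]))
for c in('top','scene'): find(c,'pod_a'); find(c,'pod_first')
for q in((23,0,38),(79,0,38)): print(px('top',chute(CP,q)),px('scene',chute(CP,q)))
plan(down(np.radians(-11)),[.428,-.3095,.2])
print(sensors.get_obs()['q'])
E
```

```text
top pod_a 0.52 [ 0.42 -0.3   0.01] [353. 239.]
top pod_a 0.47 [ 0.42 -0.19  0.03] [319. 239.]
top pod_a 0.45 [ 0.53 -0.    0.1 ] [256. 205.]
top pod_a 0.33 [0.6  0.02 0.12] [248. 182.]
top pod_first 0.81 [ 0.48 -0.02  0.08] [262. 221.]
scene pod_a 0.72 [ 0.42 -0.2   0.02] [293. 279.]
scene pod_a 0.64 [ 0.42 -0.31  0.02] [332. 302.]
scene pod_a 0.6 [0.59 0.01 0.11] [267. 186.]
scene pod_a 0.59 [ 0.52 -0.01  0.1 ] [257. 206.]
scene pod_first 0.5 [ 0.48 -0.03  0.07] [253. 225.]
scene pod_first 0.3 [0.54 0.32 0.01] [183. 183.]
[262.72 224.48] [250.97 223.66]
[257.07 208.53] [257.31 204.62]
 rot first(tool): [ 30.72  18.5  114.63] then shift: [-131.52 -147.07   77.54] | now [ 597.46 -208.46  277.54] t 13.6
[-0.6   0.09  1.89  0.53  0.89 -2.75]
```

View pics/r1.png

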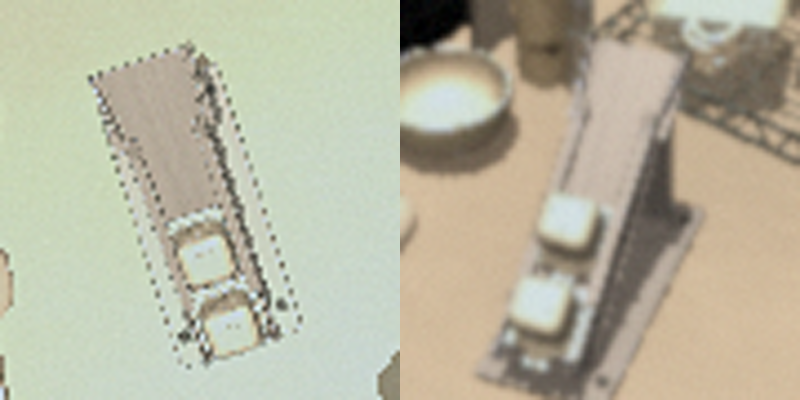

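The second pod has queued: tops at (262,224) and (256,207), matching the expected spacing. Now for the other pod.

Call:
{"api": "send_rows", "payload": {"moves": [[1,0,0,0,0,10,0],[1,0,0,0,0,10,0],[1,0,0,0,0,10,0],[1,0,0,0,0,0,9.8],[1,0,0,0,0,0,9.8],[1,0,0,0,0,0,9.8],[1,0,0,0,0,0,9.8],[1,0,0,0,0,0,9.8],[1,0,0,0,0,0,9.8],[1,0,0,0,0,0,9.8],[1,0,0,0,0,0,9.8]]}}

```text
t: 14.98
position: [0.5977, -0.2087, 0.2779]
ee_rot: [[-0.47, 0.883, 0.0], [0.883, 0.47, 0.0], [-0.0, 0.0, -1.0]]
ft_force: [0.3, 0.2, 0.8]
finger_gap: 0.0851
grip_force: 0.0
```

Call:
{"api": "send_rows", "payload": {"moves": [[1,0,0,0,0,0,9.8],[1,0,0,0,0,0,9.8],[1,0,0,0,0,0,9.8],[1,0,0,0,0,0,9.8],[1,-32,-37,30,0,0,0],[1,-32,-37,30,0,0,0],[1,-32,-37,30,0,0,0],[1,-32,-37,30,0,0,0],[1,0,0,0,0,0,0]]}}

```text
t: 16.1
position: [0.4238, -0.306, 0.1548]
ee_rot: [[0.192, 0.981, -0.006], [0.981, -0.192, 0.005], [0.003, -0.007, -1.0]]
ft_force: [1.5, 0.8, 0.7]
finger_gap: 0.0854
grip_force: 0.0
```

```bash
python3 - <<'E'
from plan import *
plan(down(np.radians(-11)),[.428,-.310,.0145])
E
```

```text
rot first(tool): [-0.38 -0.19 -0.07] then shift: [ -3.18   4.87 140.29] | now [ 423.83 -305.95  154.79] t 16.1
```

Call:
{"api": "send_rows", "payload": {"moves": [[1,0,0,30,0,0,0],[1,0,0,30,0,0,0],[1,0,0,0,0,0,0],[1,0,0,0,0,0,0],[1,0,0,0,0,0,0]]}}

```text
t: 16.73
position: [0.4299, -0.3083, 0.0995]
ee_rot: [[0.189, 0.982, 0.003], [0.982, -0.189, -0.002], [-0.002, 0.003, -1.0]]
ft_force: [0.2, -0.2, 0.0]
finger_gap: 0.0854
grip_force: 0.0
```

```bash
python3 - <<'E'
from plan import *
plan(down(np.radians(-11)),[.428,-.310,.0145])
E
```

```text
rot first(tool): [0.18 0.1  0.13] then shift: [-1.98 -1.52 85.02] | now [ 429.87 -308.34   99.52] t 16.73
```

Call:
{"api": "send_rows", "payload": {"moves": [[1,-2,-1.5,30,0,0,0],[1,0,0,30,0,0,0],[1,0,0,24,0,0,0],[1,0,0,0,0,0,0],[0.3,0,0,0,0,0,0],[0.3,0,0,0,0,0,0],[0.3,0,0,0,0,0,0],[0.3,0,0,0,0,0,0],[0.3,0,0,0,0,0,0],[0.3,0,0,0,0,0,0]]}}

```text
t: 17.98
position: [0.4276, -0.3103, 0.0151]
ee_rot: [[0.189, 0.982, 0.002], [0.982, -0.189, -0.002], [-0.001, 0.002, -1.0]]
ft_force: [0.2, 0.3, 6.5]
finger_gap: 0.0354
grip_force: 31.7
```

Call:
{"api": "send_rows", "payload": {"moves": [[0.3,0,0,-40,0,0,0],[0.3,0,0,-50,0,0,0],[0.3,0,0,-50,0,0,0],[0.3,0,0,-50,0,0,0],[0.3,0,0,-40,0,0,0],[0.3,0,0,0,0,0,-9],[0.3,0,0,0,0,0,0],[0.3,0,0,0,0,0,9]]}}

```text
t: 18.98
position: [0.4256, -0.3087, 0.2425]
ee_rot: [[0.196, 0.981, -0.002], [0.981, -0.196, 0.002], [0.001, -0.002, -1.0]]
ft_force: [0.2, 0.1, -0.9]
finger_gap: 0.0354
grip_force: 30.8
```

```bash
python3 - <<'E'
from plan import *
plan(down(np.radians(-73.32)),[.428,-.310,.0145]); plan(Rc(-1),chute(CP,(197,0,57)))
print(Ro.from_matrix(down(np.radians(-73.32)).T@Rc(-1)).as_rotvec(degrees=True),sensors.get_obs()['q'])
E
```

```text
rot first(tool): [-0.15  0.   61.99] then shift: [  1.88   1.96 228.02] | now [ 425.64 -308.66  242.52] t 18.98
 rot first(tool): [-16.35  26.99  60.47] then shift: [ 199.9  -262.47  188.35] | now [ 425.64 -308.66  242.52] t 18.98
[ 0. 30. -0.] [-0.71  0.11  1.85 -0.    1.18 -0.51]
```

Call:
{"api": "send_rows", "payload": {"moves": [[0.3,0,0,0,0,0,8.9],[0.3,0,0,0,0,0,8.9],[0.3,0,0,0,0,0,8.9],[0.3,0,0,0,0,0,8.9],[0.3,0,0,0,0,0,8.9],[0.3,0,0,0,0,0,8.9],[0.3,0,0,0,0,0,8.8],[0.3,0,0,0,0,7.5,0],[0.3,0,0,0,0,7.5,0],[0.3,0,0,0,0,7.5,0],[0.3,0,0,0,0,7.5,0]]}}

```text
t: 20.35
position: [0.4259, -0.3087, 0.2428]
ee_rot: [[0.828, 0.288, 0.481], [0.248, -0.958, 0.147], [0.503, -0.002, -0.864]]
ft_force: [-0.4, 0.3, -0.2]
finger_gap: 0.0354
grip_force: 30.8
```

Call:
{"api": "send_rows", "payload": {"moves": [[0.3,33,-40,0,0,0,0],[0.3,33,-40,0,0,0,0],[0.3,33,-40,0,0,0,0],[0.3,33,-40,0,0,0,0],[0.3,33,-40,0,0,0,0],[0.3,33,-40,0,0,0,0],[0.3,0,-22,40,0,0,0],[0.3,0,0,40,0,0,0],[0.3,0,0,40,0,0,0],[0.3,0,0,40,0,0,0],[0.3,0,0,0,0,0,0],[0.3,0,0,0,0,0,0]]}}

```text
t: 21.85
position: [0.5905, 0.0144, 0.2039]
ee_rot: [[0.83, 0.29, 0.478], [0.25, -0.957, 0.145], [0.499, -0.001, -0.867]]
ft_force: [1.0, -0.2, 0.4]
finger_gap: 0.0356
grip_force: 30.8
```

Call:
{"api": "send_rows", "payload": {"moves": [[0.3,0,0,0,0,0,0],[0.3,0,0,0,0,0,0]]}}

```text
t: 22.1
position: [0.5915, 0.014, 0.206]
ee_rot: [[0.827, 0.29, 0.481], [0.251, -0.957, 0.145], [0.502, 0.001, -0.865]]
ft_force: [0.1, -0.0, -0.7]
finger_gap: 0.0356
grip_force: 30.8
```

```bash
python3 - <<'E'
from plan import *
R=Rc(-1); plan(R,chute(CP,(197,0,57)))
# first pod: TCP when contact on floor
P=np.array([.62152,.02674,.14496]); plan(R,P)
E
```

```text
rot first(tool): [-0.02 -0.15  0.17] then shift: [ 0.33 -1.01 30.9 ] | now [591.54  14.01 205.96] t 22.1
 rot first(tool): [-0.02 -0.15  0.17] then shift: [-2.46 -3.58 69.02] | now [591.54  14.01 205.96] t 22.1
```

Call:
{"api": "send_rows", "payload": {"moves": [[0.3,-2.5,-3.6,25,0,0,0],[0.3,0,0,25,0,0,0],[0.3,0,0,13,0,0,0],[0.3,0,0,0,0,0,0],[0.3,0,0,0,0,0,0],[0.3,0,0,2,0,0,0],[0.3,0,0,2,0,0,0],[0.3,0,0,0,0,0,0]]}}

```text
t: 23.1
position: [0.6199, 0.027, 0.1449]
ee_rot: [[0.829, 0.29, 0.478], [0.252, -0.957, 0.145], [0.5, -0.0, -0.866]]
ft_force: [0.4, -0.4, -0.1]
finger_gap: 0.0355
grip_force: 30.8
```

```bash
python3 - <<'E'
from plan import *
plan(Rc(-1),np.array([.62152,.02674,.14496]))
E
```

```text
rot first(tool): [-0.1  -0.    0.17] then shift: [1.35 0.69 0.69] | now [619.87  26.96 144.88] t 23.1
```

Call:
{"api": "send_rows", "payload": {"moves": [[0.3,0,0,1,0,0,0],[0.3,0,0,0,0,0,0]]}}

```text
t: 23.35
position: [0.6204, 0.0271, 0.1439]
ee_rot: [[0.829, 0.29, 0.478], [0.252, -0.957, 0.145], [0.5, -0.0, -0.866]]
ft_force: [0.0, 0.3, -0.7]
finger_gap: 0.0355
grip_force: 30.8
```

Call:
{"api": "send_rows", "payload": {"moves": [[0.3,0,0,1,0,0,0],[0.3,0,0,0,0,0,0]]}}

```text
t: 23.6
position: [0.6209, 0.0272, 0.1433]
ee_rot: [[0.829, 0.291, 0.479], [0.252, -0.957, 0.145], [0.5, 0.0, -0.866]]
ft_force: [-2.6, -0.0, 2.4]
finger_gap: 0.0356
grip_force: 31.2
```

Contact. I'll slide it under the lips, release and retreat.

Call:
{"api": "send_rows", "payload": {"moves": [[0.3,0,0,-0.5,0,0,0],[0.3,-4,0,0,0,0,0],[0.3,-4,0,0,0,0,0],[0.3,-4,0,0,0,0,0],[0.3,0,0,0,0,0,0]]}}

```text
t: 24.22
position: [0.6101, 0.0241, 0.137]
ee_rot: [[0.829, 0.29, 0.478], [0.251, -0.957, 0.145], [0.499, -0.0, -0.866]]
ft_force: [-0.1, -0.6, -1.0]
finger_gap: 0.0348
grip_force: 30.8
```

Call:
{"api": "send_rows", "payload": {"moves": [[0.7,0,0,0,0,0,0],[0.7,0,0,0,0,0,0],[0.7,0,0,0,0,0,0],[0.7,0,0,0,0,0,0],[0.7,0,0,-40,0,0,0],[0.7,0,0,-50,0,0,0],[0.7,0,20,-50,0,0,0],[1,0,50,-20,0,0,0],[1,0,50,0,0,0,0],[1,0,50,0,0,0,0],[1,0,50,0,0,0,0],[1,0,0,0,0,0,0]]}}

```text
t: 25.72
position: [0.5989, -0.2133, 0.2762]
ee_rot: [[0.829, 0.286, 0.48], [0.249, -0.958, 0.142], [0.5, 0.001, -0.866]]
ft_force: [-0.1, -0.1, -0.6]
finger_gap: 0.0855
grip_force: 0.0
```

```bash
python3 - <<'E'
from plan import *
snap('top','x3'),snap('scene','y3')
a=cv2.imread('pics/x3.png')[150:240,210:300]; b=cv2.imread('pics/y3.png')[155:245,220:310]
cv2.imwrite('pics/r2.png',np.hstack([cv2.resize(a,(400,400),interpolation=2),cv2.resize(b,(400,400),interpolation=2)]))
for c in('top','scene'): find(c,'pod_a'); find(c,'pod_first')
for q in((23,0,38),(79,0,38),(135,0,38)): print(px('top',chute(CP,q)),px('scene',chute(CP,q)))
E
```

```text
top pod_a 0.65 [ 0.53 -0.    0.1 ] [256. 205.]
top pod_a 0.63 [ 0.66 -0.27  0.11] [346. 158.]
top pod_a 0.6 [ 0.42 -0.19  0.02] [318. 240.]
top pod_a 0.46 [0.57 0.01 0.13] [250. 190.]
top pod_first 0.73 [ 0.48 -0.02  0.07] [262. 220.]
top pod_first 0.26 [ 0.53 -0.    0.1 ] [255. 204.]
scene pod_a 0.96 [ 0.42 -0.19  0.02] [292. 279.]
scene pod_a 0.77 [ 0.52 -0.01  0.1 ] [257. 207.]
scene pod_a 0.61 [0.49 0.16 0.  ] [212. 211.]
scene pod_a 0.58 [0.56 0.01 0.13] [264. 188.]
scene pod_first 0.61 [ 0.48 -0.02  0.07] [254. 224.]
scene pod_first 0.3 [ 0.41 -0.55  0.01] [425. 365.]
[262.72 224.48] [250.97 223.66]
[257.07 208.53] [257.31 204.62]
[251.22 191.98] [263.48 186.11]
```

View pics/r2.png

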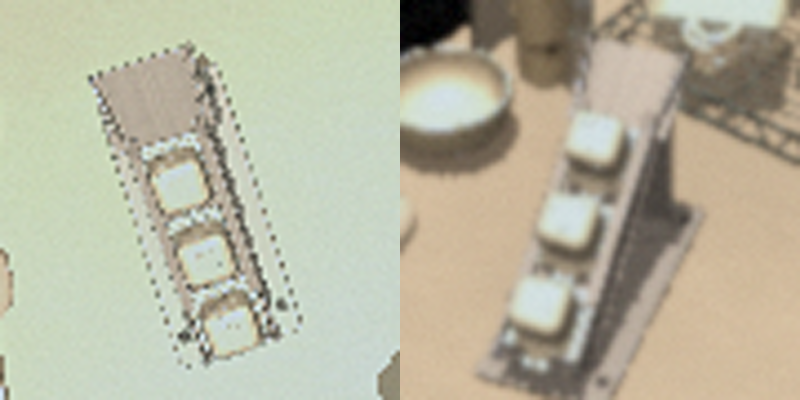

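All three pods queue evenly at (262,224), (256,207) and (250,191), which matches 56 mm spacing. Handing in.

```bash
python3 -c "
from station import ctrl; print(ctrl.sign_off())"
```

```text
the job is handed in; nothing more can be done
None
```

Both loose white pods are in the rack, tabs downhill, queued behind the first at the 56 mm touching spacing as far as the camera pictures show; the gripper is clear, and the job was handed in at about 26 s of the 66 s allowed.

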